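Find the tin with the loose check weight

TASK

One of the three closed tins on the lab bench still has a steel check weight loose inside. Pick tins up and shake each end to end (or tip it well to and fro) to find the one that rattles; once you have had that one rattling in the air, set it down gently, lid up and flat, in the middle of the shallow white tray. Leave the other two lying flat, lid up, on the bench clear of the tray, and do not disturb the glassware, dish or tube rack beyond.

Things in the scene. Friction and masses are not known exactly. Their poses are not given: they have to be found in the camera images.
- tin_1: Closed tin, bare light metal, brighter lid fixed on, plain paper label on top; 140 (its x) x 56 (its y) x 45 mm high, hollow, walls 4 mm, 180 to 360 g empty. Origin: centre of its underside; z up. The three tins look alike and are set out at random; two are empty, one (any of them) holds the loose weight. Their own weights differ at random, so lifting alone does not tell.
- tin_2: Same as tin_1, alike in all. The loose weight, in whichever tin it is: a 150 g smooth steel disc, 36 mm across, 18 mm high. It starts near the middle and can slide 48 mm either way along the tin's x; it slides when the tin is tipped more than about 15 degrees or jerked along its length, and stays at that end when the tin is level again.
- tin_3: Same as tin_1, alike in all.
- tray: Shallow white metal tray fixed to the bench, outside 180 (its x) x 116 (its y) mm, rim 10 mm high, walls and floor 4 mm thick, inside 172 x 108 mm. Origin: centre of its underside, on the bench; its floor is 4 mm above the origin. A tin goes in with its length along the tray's x; it then has 16 mm of room at each end and 26 mm at each side.
Things that resemble listed ones, but are neither listed nor needed, are in the scene too. Of the things shaped like the tray, the white one is meant.

How it is judged (in metres and radians):
On the way:
1. the tin with the loose weight is held up off the bench and shaken or tipped so that the weight slides to an end of it (((horizontal distance between tin_1 and weight below 0.075 m and height (world z) of tin_1 above 0.03 m and (x of weight in the frame of tin_1 above 0.035 m or x of weight in the frame of tin_1 below -0.035 m)) or (horizontal distance between tin_2 and weight below 0.075 m and height (world z) of tin_2 above 0.03 m and (x of weight in the frame of tin_2 above 0.035 m or x of weight in the frame of tin_2 below -0.035 m)) or (horizontal distance between tin_3 and weight below 0.075 m and height (world z) of tin_3 above 0.03 m and (x of weight in the frame of tin_3 above 0.035 m or x of weight in the frame of tin_3 below -0.035 m)))).
At the end, for the whole second after the job is handed in: The tin with the loose weight lies in the tray, its centre within 25 mm (along the tray) and 32 mm (across) of the tray's centre, flat on the tray floor within about 5 degrees, lid up; the other two lie flat, lid up, on the bench, their centres more than 85 mm from the tray's; all at rest ((((horizontal distance between tin_1 and weight below 0.06 m and x of tin_1 in the frame of tray between -0.025 and 0.025 m and y of tin_1 in the frame of tray between -0.032 and 0.032 m and z of tin_1 in the frame of tray below 0.009 m and angle between tin_1's own z axis and vertical below 0.1 rad and linear speed of tin_1 below 0.02 m/s) and (horizontal distance between tin_2 and tray above 0.085 m and height (world z) of tin_2 below 0.007 m and angle between tin_2's own z axis and vertical below 0.1 rad and linear speed of tin_2 below 0.02 m/s) and (horizontal distance between tin_3 and tray above 0.085 m and height (world z) of tin_3 below 0.007 m and angle between tin_3's own z axis and vertical below 0.1 rad and linear speed of tin_3 below 0.02 m/s)) or ((horizontal distance between tin_2 and weight below 0.06 m and x of tin_2 in the frame of tray between -0.025 and 0.025 m and y of tin_2 in the frame of tray between -0.032 and 0.032 m and z of tin_2 in the frame of tray below 0.009 m and angle between tin_2's own z axis and vertical below 0.1 rad and linear speed of tin_2 below 0.02 m/s) and (horizontal distance between tin_1 and tray above 0.085 m and height (world z) of tin_1 below 0.007 m and angle between tin_1's own z axis and vertical below 0.1 rad and linear speed of tin_1 below 0.02 m/s) and (horizontal distance between tin_3 and tray above 0.085 m and height (world z) of tin_3 below 0.007 m and angle between tin_3's own z axis and vertical below 0.1 rad and linear speed of tin_3 below 0.02 m/s)) or ((horizontal distance between tin_3 and weight below 0.06 m and x of tin_3 in the frame of tray between -0.025 and 0.025 m and y of tin_3 in the frame of tray between -0.032 and 0.032 m and z of tin_3 in the frame of tray below 0.009 m and angle between tin_3's own z axis and vertical below 0.1 rad and linear speed of tin_3 below 0.02 m/s) and (horizontal distance between tin_1 and tray above 0.085 m and height (world z) of tin_1 below 0.007 m and angle between tin_1's own z axis and vertical below 0.1 rad and linear speed of tin_1 below 0.02 m/s) and (horizontal distance between tin_2 and tray above 0.085 m and height (world z) of tin_2 below 0.007 m and angle between tin_2's own z axis and vertical below 0.1 rad and linear speed of tin_2 below 0.02 m/s)))); the robot touches nothing.
It fails at once if a bystander (flask, beaker or dish) is pushed more than 20 mm (distance of any of flask, beaker, dish from where it was at the start of the episode above 0.02 m).
It fails at once if the tube rack is struck (contact force between tube_rack and anything else above 5 N).
It fails at once if a tin is dropped or slammed into the tray ((horizontal distance between tin_1 and tray below 0.06 m and height (world z) of tin_1 below 0.03 m and linear speed of tin_1 above 0.45 m/s) or (horizontal distance between tin_2 and tray below 0.06 m and height (world z) of tin_2 below 0.03 m and linear speed of tin_2 above 0.45 m/s) or (horizontal distance between tin_3 and tray below 0.06 m and height (world z) of tin_3 below 0.03 m and linear speed of tin_3 above 0.45 m/s)).
It also fails if it takes over 72 s, if anything falls off the work surface, if the arm or the gripper's body presses on something with over 40 N, if the wrist force passes 120 N, or if a joint passes its speed limit or range.

ROBOT

A 7-joint arm with a two-finger parallel gripper is mounted at the origin on the work surface. World frame = base frame: x ahead of the robot, y to its left, z up, the work surface at z = 0. Lengths are in mm, angles in rad, forces in N, time in s.
With the tool pointing down it reaches from about 400 to 875 mm from the base axis. Payload 4.4 kg.
Tool frame: the origin (TCP) lies at the very end of the fingers, on their centre line; the grasp point (between the pads) lies 19 mm behind it; z points along the fingers, x is the direction in which the jaws open and shut, and the axes are right-handed (so a half turn about z gives the same grasp; the last joint's range is limited). The gripper opens to 85 mm and grips with 20 to 120 N. Pads are 22 mm wide; open, the fingers measure 114 mm over their backs; the gripper's body (76 mm by 85 mm) begins 54 mm behind the grasp point. The pads swing forward as they close: fully open they stand 13 mm farther back than shut.
Start: joints at [-1.244, 0.628, 0.038, 1.517, -0.027, 0.996, -0.02], TCP at [248.783, 600.521, 231.313] pointing down, gripper open.
Joint ranges: [-3.06, 3.06], [-0.37, 2.12], [-1.25, 1.32], [0.18, 2.47], [-1.1, 4.24], [0.23, 1.98], [-2.94, 2.94]. Speed limits (rad/s): [2.57, 2.57, 3.14, 3.14, 3.14, 3.14, 3.14].

INTERFACE

Orientations are given as [roll, pitch, yaw] about the fixed x, y, z axes, in that order (R = Rz(yaw) Ry(pitch) Rx(roll)).
In Python, from cell import ctrl gives the robot as it stands.
- The arm moves only by the shell command python3 -m creep 'ROWS'. ROWS is text: rows parted by semicolons, each of 7 numbers parted by spaces: the shift along the tool's x, y, z in units of 40 mm (1.0 is 40 mm), then the turn, a rotation vector about the tool's x, y, z in degrees, then the closure, from 0 (fully open) to 1 (shut). In form: x y z rx ry rz grip; .... A call has 1 to 10 rows; each row is the pose to reach, as a shift and turn from the pose commanded when the call began, along the tool's axes at that moment; what a row does not reach only later rows make up. A row lasts 1/12 s, in which the tool goes at most 41.7 mm and 7.16 degrees, less where a joint would pass 70% of its speed; a pose out of reach is approached as far as the arm can. A call with a gripper value outside its range is refused whole. The fingers move at their own pace and stop on an object; the grip force is fixed at half the most. Time passes only in rows, so rows that repeat a pose let the fingers close. It gives the time, the measured TCP pose, the force and the opening at its end, in the units of the state.
- ctrl.read_state(): the state, without advancing time (a new reading comes with each control period).
- ctrl.get_image(name): name is "scene" or "side" or "wrist"; returns a dict with "img" (384x512x3 uint8, red, green, blue), "vfov" (degrees; the focal length in pixels is half the picture's height over the tangent of half this angle, whatever the lens; pixels are square), "cx", "cy" (the principal point, pixels), "T" (4x4, takes a point from camera to world coordinates); the wrist camera has in their place "tool_from_camera" (4x4, takes a point from camera to tool coordinates, whose origin is the TCP and whose axes are the tool frame's). Camera axes: x right, y up, looking along -z (the intrinsics and any distortion apply to the point x, -y, -z); pixel columns grow to the right and rows downward; lengths in mm; the calibration is good to about 2 mm. The wrist camera is an equidistant fisheye: a pixel r from the principal point sees the ray r / f radians off the axis. A picture is of the moment at which its call begins: read the wrist's pose just before it. There is no depth.
- ctrl.finish_job(): hands the job in, once; it reports no verdict.
Trained networks look in the newest picture that a camera, given by its name, has taken for a name from the list of things; names that differ only in an ending like _2 or _b are one class to them, and where a whole thing is asked for, a point or a joint stands for the part that bears it (a point fixed in the world has none). Each returns a list of dicts, best first, with "score" (0 to 1); they miss things now and then, are a little off and sometimes report something else, mostly with a low value. They report only what shows in the picture. A call takes as long as a camera call. They do not tell look-alikes from the thing itself.
- ctrl.boxes_of(camera, thing): "rect" ([left, top, right, bottom] in pixels, round what is visible of it).
- ctrl.cut_out(camera, thing): "pixels" (384x512 bool, what is visible of it) and "rect" ([left, top, right, bottom] in pixels, round what is visible of it).
The state is a dict: "clock": time; "qpos": joint angles; "qd": joint speeds; "tau": joint torques, N m; "eef_pos": TCP position; "tool_rot": TCP orientation; "force": force on the tool from outside, world axes, zero at the start; "torque": the same for the moment, N m; "width": finger opening in mm.
Only numpy, scipy, OpenCV 4.12 (cv2) and the standard library are available. Lean on these libraries where they do the work, as an engineer would, in place of code of your own. Each camera call takes 0.05 s, during which the arm holds its last target.

## Working session

There is one attempt and no reset: what is moved stays moved. The work goes in short steps, Python scripts to look and compute and a shell command to move; the robot and the scene stay as the last step left them, time stands still between calls to the robot, and variables do not carry over. Pictures are saved under pics/ and viewed, and the job is handed in when it is done.

```bash
ls; mkdir -p pics; cat > h.py <<'E'
import numpy as np, cv2
from cell import ctrl
from scipy.spatial.transform import Rotation as R
def snap(n,f):
    im=ctrl.get_image(n); cv2.imwrite('pics/'+f,im['img'][:,:,::-1]); return im
def ray(im,u,v,z):
    f=192/np.tan(np.radians(im['vfov'])/2)
    d=np.array([(u-im['cx'])/f,-(v-im['cy'])/f,-1.0]); T=np.array(im['T'])
    D=T[:3,:3]@d; o=T[:3,3]; s=(z-o[2])/D[2]; return o+s*D
E
python3 - <<'E'
from h import *
s=ctrl.read_state(); print(s)
for c in ['scene','side','wrist']:
    im=snap(c,c+'0.png'); print(c,{k:v for k,v in im.items() if k!='img'})
    for t in ['tin_1','tray']:
        for b in ctrl.boxes_of(c,t): print(c,t,b)
E
```

```text
pics
{'clock': 0.0, 'qpos': array([-1.24379332,  0.62930805,  0.03842534,  1.51837221, -0.02699374,
        0.9962879 , -0.01999309]), 'qd': array([-0.00033262,  0.00010584,  0.00228244, -0.00081532,  0.00235598,
        0.00101251, -0.00287994]), 'tau': array([ 1.89355138e-03, -5.63408589e+01,  1.22632798e+00, -1.93442184e+01,
        1.07866983e-02,  1.05932631e-02, -2.56532033e-06]), 'eef_pos': array([248.53499411, 599.93702184, 230.4121096 ]), 'tool_rot': array([3.14157460e+00, 1.85795429e-03, 1.17801697e+00]), 'force': array([ 0.84690371,  0.07601902, -0.71917214]), 'torque': array([-0.00839377,  0.01608265,  0.04896376]), 'width': 85.44469393627762}
scene {'vfov': 47.87864755923093, 'cx': 262.3174610296266, 'cy': 187.61003600615678, 'T': array([[-5.98957884e-01, -4.70393798e-01,  6.48057966e-01,
         1.38452292e+03],
       [ 8.00621757e-01, -3.67884251e-01,  4.72933378e-01,
         7.85341929e+02],
       [ 1.59453911e-02,  8.02116483e-01,  5.96954681e-01,
         8.93060089e+02],
       [ 0.00000000e+00,  0.00000000e+00,  0.00000000e+00,
         1.00000000e+00]])}
scen
[... 1145 characters left out ...]
ide tray {'rect': [230.3, 128.0, 289.1, 156.2], 'score': 0.61}
wrist {'vfov': 65.70646984690485, 'cx': 254.37070670841828, 'cy': 186.0804821429248, 'tool_from_camera': array([[ 9.99999530e-01,  4.24054557e-06, -9.69028841e-04,
        -6.15190888e-01],
       [-2.78195237e-04, -9.56639982e-01, -2.91272840e-01,
        -7.40328105e+01],
       [-9.28246889e-04,  2.91272972e-01, -9.56639532e-01,
        -1.43009465e+02],
       [ 0.00000000e+00,  0.00000000e+00,  0.00000000e+00,
         1.00000000e+00]])}
wrist tin_1 {'rect': [0.0, 356.6, 8.2, 373.6], 'score': 0.61}
wrist tray {'rect': [32.3, 201.3, 122.3, 288.8], 'score': 0.75}
wrist tray {'rect': [113.4, 341.0, 134.2, 364.5], 'score': 0.68}
```

View pics/scene0.png

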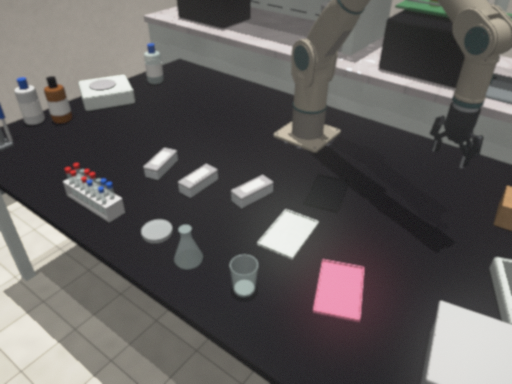

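View pics/side0.png

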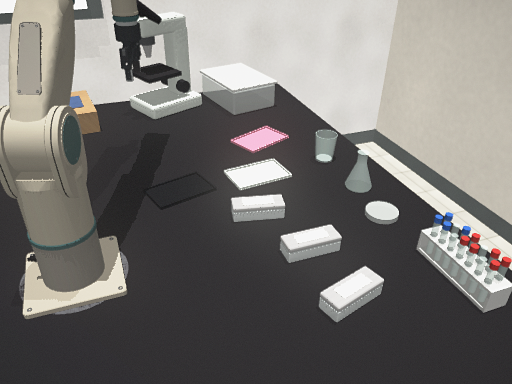

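View pics/wrist0.png

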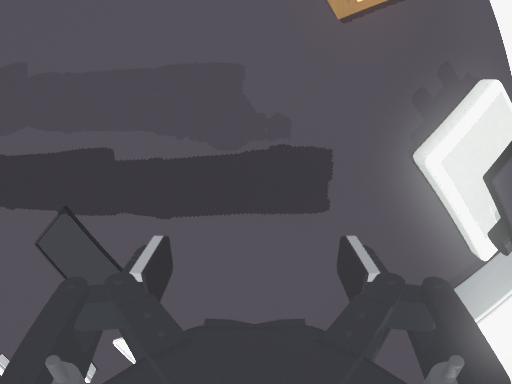

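The scene picture shows tins at (161,163), (198,180) and (252,191), with the white tray at (288,232). The side picture has the tins at (258,207), (311,242) and (351,293), with the tray at (258,173). Next I fit poses to the masks from both cameras.

```bash
cat >> h.py <<'E'
def proj(im,P):
    T=np.array(im['T']); p=(np.asarray(P)-T[:3,3])@T[:3,:3]
    f=192/np.tan(np.radians(im['vfov'])/2)
    return np.c_[im['cx']+f*p[:,0]/-p[:,2], im['cy']+f*p[:,1]/p[:,2]]
def corners(x,y,a,L,W,z0,z1):
    c,s=np.cos(a),np.sin(a)
    return np.array([[x+c*i*L/2-s*j*W/2,y+s*i*L/2+c*j*W/2,z] for z in(z0,z1) for i in(-1,1) for j in(-1,1)])
def sil(im,C):
    m=np.zeros((384*4,512*4),np.uint8)
    h=cv2.convexHull((proj(im,C)*4+2).astype(np.int32)); cv2.fillConvexPoly(m,h,1)
    return cv2.resize(m.astype(np.float32),(512,384),interpolation=cv2.INTER_AREA)
from scipy.optimize import minimize
def fit(obs,L,W,z0,z1,x0,y0):
    def cost(p):
        t=0
        for im,m in obs:
            s=sil(im,corners(p[0],p[1],p[2]/100,L,W,z0,z1)); t+=1-np.minimum(s,m).sum()/np.maximum(s,m).sum()
        return t/len(obs)
    best=None
    for a in np.arange(0,180,20):
        S=np.array([[x0,y0,a*1.745],[x0+15,y0,a*1.745],[x0,y0+15,a*1.745],[x0,y0,a*1.745+25]])
        r=minimize(cost,S[0],method='Nelder-Mead',options=dict(initial_simplex=S,maxiter=120,xatol=.3,fatol=1e-4))
        if best is None or r.fun<best.fun: best=r
    return best.x[0],best.x[1],np.degrees(best.x[2]/100)%180,best.fun
def masks(c,t):
    im=ctrl.get_image(c); return im,[(d['pixels'].astype(np.float32),d['rect'],d['score']) for d in ctrl.cut_out(c,t)]
E
cat > loc.py <<'E'
from h import *
for t,(L,W,z0,z1) in {'tin_1':(140,56,0,45),'tray':(180,116,0,10)}.items():
    o={}
    for c in('scene','side'):
        im,ms=masks(c,t)
        for m,r,s in ms:
            v,u=np.nonzero(m); p=ray(im,u.mean(),v.mean(),(z0+z1)/2)
            o.setdefault(c,[]).append((im,m,p)); print(c,t,s,p.round(),m.sum())
    for im,m,p in o['scene']:
        k=[q for q in o['side'] if np.hypot(*(q[2]-p)[:2])<45]
        obs=[(im,m)]+[(q[0],q[1]) for q in k[:1]]
        print(t,len(obs),np.round(fit(obs,L,W,z0,z1,p[0],p[1]),3))
E
python3 loc.py
```

```text
scene tin_1 0.95 [475.  77.  22.] 816.0
scene tin_1 0.71 [ 544. -106.   22.] 814.0
scene tin_1 0.66 [ 549. -283.   22.] 682.0
side tin_1 0.85 [ 542. -288.   22.] 1972.0
side tin_1 0.81 [472.  76.  22.] 1314.0
side tin_1 0.63 [ 538. -108.   22.] 1662.0
tin_1 2 [4.71928e+02 7.69380e+01 1.70396e+02 7.00000e-02]
tin_1 2 [ 5.39874e+02 -1.05812e+02  1.79839e+02  5.80000e-02]
tin_1 2 [ 5.45629e+02 -2.84529e+02  1.83680e+01  8.00000e-02]
scene tray 0.82 [311. 271.   5.] 1226.0
scene tray 0.69 [655. 510.   5.] 2443.0
scene tray 0.67 [559. 282.   5.] 1726.0
side tray 0.87 [300. 264.   5.] 1475.0
side tray 0.77 [647. 499.   5.] 804.0
side tray 0.61 [550. 272.   5.] 1259.0
tray 2 [3.03550e+02 2.68205e+02 1.47700e+01 4.70000e-02]
tray 2 [6.48808e+02 5.05795e+02 2.27070e+01 6.60000e-02]
tray 2 [5.52150e+02 2.79106e+02 6.23100e+00 5.20000e-02]
```

```bash
cat > go.py <<'E'
import sys
from h import *
x,y,z,yaw=map(float,sys.argv[1:5])
s=ctrl.read_state(); Rc=R.from_euler('xyz',s['tool_rot'])
cy=np.degrees(s['tool_rot'][2]); yaw=cy+((yaw-cy+90)%180-90)
if len(sys.argv)>5: yaw=float(sys.argv[4])
Rt=R.from_euler('xyz',[180,0,yaw],degrees=True)
d=Rc.inv().apply(np.array([x,y,z])-s['eef_pos'])/40
print('t',s['clock'],s['eef_pos'].round(1),np.degrees(s['tool_rot']).round(2),'F',s['force'].round(2),'T',s['torque'].round(3),s['width'])
print('row',d.round(3),(Rc.inv()*Rt).as_rotvec(degrees=True).round(2),'rows',np.linalg.norm(d)*40/41.7,s['qpos'].round(2))
E
python3 go.py 472 77 120 80.4
```

```text
t 0.85 [248.8 600.5 231.3] [-180.     -0.     67.49] F [-0.78 -0.05 -0.47] T [ 0.019 -0.029  0.018] 85.40823017727257
row [-9.955 10.165  2.783] [ -0.    -0.   -12.91] rows 13.90666632189335 [-1.24  0.63  0.04  1.52 -0.03  1.   -0.02]
```

```bash
python3 -m creep '-9.96 10.17 2 0 0 -12.9 0;-9.96 10.17 2 0 0 -12.9 0;-9.96 10.17 2 0 0 -12.9 0;-9.96 10.17 2 0 0 -12.9 0;-9.96 10.17 2 0 0 -12.9 0;-9.96 10.17 2 0 0 -12.9 0;-9.96 10.17 2 0 0 -12.9 0;-9.96 10.17 2 0 0 -12.9 0;-9.96 10.17 2 0 0 -12.9 0;-9.96 10.17 2 0 0 -12.9 0'; python3 go.py 472 77 120 80.4
```

```text
clock: 1.68
eef_pos: [411.3, 219.3, 173.4]
tool_rot: [3.141, -0.001, 1.404]
force: [2.3, 0.2, 0.1]
width: 85.3
t 1.6833 [411.3 219.3 173.4] [ 1.7995e+02 -4.0000e-02  8.0420e+01] F [2.31 0.16 0.1 ] T [ 0.006 -0.054  0.053] 85.33419130064613
row [-3.256  2.088  1.335] [ 0.05 -0.04  0.02] rows 3.9256745120753496 [-0.53  0.46 -0.03  2.08  0.03  0.61  0.83]
```

```bash
python3 -m creep '-3.25 2.09 1.3 0 0 0 0;-3.25 2.09 1.3 0 0 0 0;-3.25 2.09 1.3 0 0 0 0;-3.25 2.09 1.3 0 0 0 0;-3.25 2.09 1.3 0 0 0 0;-3.25 2.09 1.3 0 0 0 0'; python3 - <<'E'
from h import *
snap('wrist','wrist1.png')
for d in ctrl.boxes_of('wrist','tin_1'): print(d)
E
python3 go.py 472 77 8 80.4
```

```text
clock: 2.18
eef_pos: [471.8, 76.1, 120.8]
tool_rot: [-3.141, 0.001, 1.397]
force: [-0.4, 0.7, 0.3]
width: 85.4
{'rect': [2.1, 235.6, 44.9, 330.5], 'score': 0.91}
{'rect': [51.7, 206.1, 126.0, 336.4], 'score': 0.58}
{'rect': [222.8, 103.7, 302.1, 273.5], 'score': 0.57}
t 2.2833 [471.3  79.7 121.5] [-1.800e+02 -5.000e-02  8.043e+01] F [0.02 0.84 0.07] T [ 0.015 -0.003  0.01 ] 85.29272154476315
row [-0.067  0.029  2.838] [-0.   -0.05  0.03] rows 2.7227763963032903 [-0.19  0.56 -0.05  2.09  0.06  0.49  1.12]
```

View pics/wrist1.png

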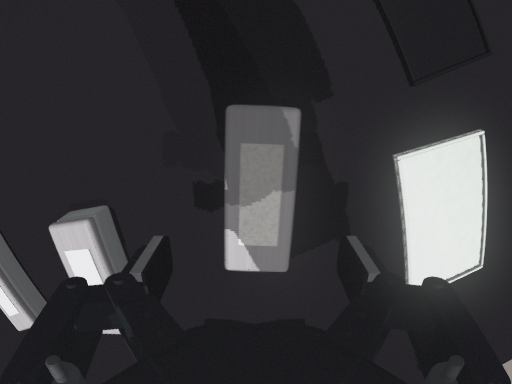

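The wrist picture shows the tin centred at about (262,190) between the fingers, turned very slightly. I'll refine the pose with a fisheye fit.

```bash
cat >> h.py <<'E'
_p0=proj
def proj(im,P):
    if 'T' in im: return _p0(im,P)
    s=im['state']; Rt=R.from_euler('xyz',s['tool_rot']).as_matrix()
    t=(np.asarray(P)-s['eef_pos'])@Rt
    C=np.array(im['tool_from_camera']); p=(t-C[:3,3])@C[:3,:3]
    f=192/np.tan(np.radians(im['vfov'])/2)
    x,y,z=p[:,0],-p[:,1],-p[:,2]; r=np.hypot(x,y); th=np.arctan2(r,z)
    return np.c_[im['cx']+f*th*x/r, im['cy']+f*th*y/r]
def wfit(t,L,W,z0,z1,x0,y0):
    s=ctrl.read_state(); im=ctrl.get_image('wrist'); im['state']=s
    best=None
    for d in ctrl.cut_out('wrist',t):
        m=d['pixels'].astype(np.float32); v,u=np.nonzero(m)
        c=proj(im,[[x0,y0,z1]])[0]; e=np.hypot(u.mean()-c[0],v.mean()-c[1])
        if best is None or e<best[0]: best=(e,m,d['score'])
    return best[0],best[2],np.round(fit([(im,best[1])],L,W,z0,z1,x0,y0),3)
E
python3 -c "
from h import *
print(wfit('tin_1',140,56,0,45,472,77))"; python3 go.py 472 77 8 80.4
```

```text
(np.float64(10.1240773910805), 0.65, array([4.74299e+02, 7.88560e+01, 1.68286e+02, 3.00000e-02]))
t 2.3833 [471.2  80.7 121.8] [ 1.7997e+02 -7.0000e-02  8.0560e+01] F [-0.6  -0.41  0.39] T [ 0.027 -0.044  0.076] 85.45621074216494
row [-0.092  0.034  2.845] [ 0.03 -0.07  0.16] rows 2.730299600634435 [-0.19  0.56 -0.05  2.09  0.06  0.49  1.12]
```

```bash
python3 -m creep '-0.05 0.07 1.0 0 0 1.5 0;-0.05 0.07 2.0 0 0 1.5 0;-0.05 0.07 2.85 0 0 1.5 0;-0.05 0.07 2.85 0 0 1.5 0;-0.05 0.07 2.85 0 0 1.5 1;-0.05 0.07 2.85 0 0 1.5 1;-0.05 0.07 2.85 0 0 1.5 1;-0.05 0.07 2.85 0 0 1.5 1;-0.05 0.07 2.85 0 0 1.5 1;-0.05 0.07 2.85 0 0 1.5 1'; python3 go.py 472 77 8 80.4
```

```text
clock: 3.22
eef_pos: [474.6, 77.1, 8.5]
tool_rot: [3.139, -0.001, 1.378]
force: [-0.6, 1.5, 6.3]
width: 55.8
t 3.2167 [474.6  77.1   8.5] [ 1.7987e+02 -7.0000e-02  7.8930e+01] F [-0.65  1.53  6.28] T [0.247 0.209 0.023] 55.755207000464836
row [-0.014 -0.064  0.011] [ 0.13 -0.06 -1.47] rows 0.06357442652618059 [-0.15  0.79 -0.1   2.13  0.31  0.23  0.85]
```

```bash
python3 -m creep '0 0 -1 0 0 0 1;0 1 -2 0 0 0 1;0 2 -3 0 0 0 1;0 2 -4 0 0 0 1;0 2 -4.5 0 0 0 1;0 2 -4.5 0 0 0 1;0 2 -4.5 0 0 0 1'; python3 go.py 472 77 8 80.4;python3 -m creep '0 0 0 0 0 0 1; 0 0 0 0 0 0 1'; python3 go.py 472 77 8 80.4
```

```text
clock: 3.8
eef_pos: [554.0, 60.8, 189.7]
tool_rot: [3.136, -0.002, 1.376]
force: [-1.1, 0.5, -3.7]
width: 55.3
t 3.8 [554.   60.8 189.7] [ 1.797e+02 -1.000e-01  7.883e+01] F [-1.06  0.47 -3.73] T [-0.011  0.023 -0.016] 55.33152630993653
row [-0.008 -2.112  4.531] [ 0.3  -0.09 -1.57] rows 4.795329746134206 [ 0.02  0.56 -0.28  1.82  0.21  0.78  1.02]
clock: 3.97
eef_pos: [550.0, 60.7, 185.5]
tool_rot: [-3.137, 0.002, 1.377]
force: [-0.2, -0.4, -4.0]
width: 55.1
t 3.9667 [550.   60.7 185.5] [-1.7975e+02  1.0000e-01  7.8920e+01] F [-0.2  -0.4  -3.98] T [-0.019 -0.037 -0.049] 55.11427523224297
row [ 0.033 -1.973  4.446] [-0.25  0.09 -1.48] rows 4.665922900283261 [ 0.02  0.56 -0.28  1.83  0.21  0.78  1.02]
```

```bash
cat > tq.py <<'E'
from h import *
s=ctrl.read_state(); Rc=R.from_euler('xyz',s['tool_rot'])
print(s['clock'],s['eef_pos'].round(1),np.degrees(s['tool_rot']).round(1),'F',Rc.inv().apply(s['force']).round(2),'Ttool',Rc.inv().apply(s['torque']).round(3),s['width'].round(1),s['qpos'].round(2))
E
python3 -m creep '0 0 0 7 0 0 1;0 0 0 14 0 0 1;0 0 0 21 0 0 1;0 0 0 28 0 0 1;0 0 0 30 0 0 1;0 0 0 30 0 0 1;0 0 0 30 0 0 1;0 0 0 30 0 0 1;0 0 0 30 0 0 1'; python3 tq.py
for i in 1 2 3; do python3 -m creep '0 0 0 0 0 0 1'>/dev/null; python3 tq.py;done
```

```text
clock: 4.72
eef_pos: [551.4, 61.6, 187.9]
tool_rot: [-2.619, -0.0, 1.378]
force: [0.8, -0.3, -2.7]
width: 55.4Traceback (most recent call last):
  File "tq.py", line 3, in <module>
    print(s['clock'],s['eef_pos'].round(1),np.degrees(s['tool_rot']).round(1),'F',Rc.inv().apply(s['force']).round(2),'Ttool',Rc.inv().apply(s['torque']).round(3),s['width'].round(1),s['qpos'].round(2))
                                                                                                                                                                   ^^^^^^^^^^^^^^^^
AttributeError: 'float' object has no attribute 'round'
Traceback (most recent call last):
  File "tq.py", line 3, in <module>
    print(s['clock'],s['eef_pos'].round(1),np.degrees(s['tool_rot']).round(1),'F',Rc.inv().apply(s['force']).round(2),'Ttool',Rc.inv().apply(s['torque']).round(3),s['width'].round(1),s['qpos'].round(2))
                                                                                                                                                                   ^^^^^^^^^^^^^^^^
AttributeError: 'float' ob
[... 349 characters left out ...]
                                                                                                                      ^^^^^^^^^^^^^^^^
AttributeError: 'float' object has no attribute 'round'
Traceback (most recent call last):
  File "tq.py", line 3, in <module>
    print(s['clock'],s['eef_pos'].round(1),np.degrees(s['tool_rot']).round(1),'F',Rc.inv().apply(s['force']).round(2),'Ttool',Rc.inv().apply(s['torque']).round(3),s['width'].round(1),s['qpos'].round(2))
                                                                                                                                                                   ^^^^^^^^^^^^^^^^
AttributeError: 'float' object has no attribute 'round'
```

```bash
python3 -m creep '0 0 0 -7 0 0 1;0 0 0 -14 0 0 1;0 0 0 -21 0 0 1;0 0 0 -28 0 0 1;0 0 0 -35 0 0 1;0 0 0 -42 0 0 1;0 0 0 -49 0 0 1;0 0 0 -56 0 0 1;0 0 0 -60 0 0 1;0 0 0 -60 0 0 1'>/dev/null; python3 tq.py
for i in 1 2 3; do python3 -m creep '0 0 0 0 0 0 1; 0 0 0 0 0 0 1'>/dev/null; python3 tq.py;done
```

```text
Traceback (most recent call last):
  File "tq.py", line 3, in <module>
    print(s['clock'],s['eef_pos'].round(1),np.degrees(s['tool_rot']).round(1),'F',Rc.inv().apply(s['force']).round(2),'Ttool',Rc.inv().apply(s['torque']).round(3),s['width'].round(1),s['qpos'].round(2))
                                                                                                                                                                   ^^^^^^^^^^^^^^^^
AttributeError: 'float' object has no attribute 'round'
Traceback (most recent call last):
  File "tq.py", line 3, in <module>
    print(s['clock'],s['eef_pos'].round(1),np.degrees(s['tool_rot']).round(1),'F',Rc.inv().apply(s['force']).round(2),'Ttool',Rc.inv().apply(s['torque']).round(3),s['width'].round(1),s['qpos'].round(2))
                                                                                                                                                                   ^^^^^^^^^^^^^^^^
AttributeError: 'float' object has no attribute 'round'
Traceback (most recent call last):
  File "tq.py", line 3, in <module>
    print
[... 239 characters left out ...]
                                                                                                                      ^^^^^^^^^^^^^^^^
AttributeError: 'float' object has no attribute 'round'
Traceback (most recent call last):
  File "tq.py", line 3, in <module>
    print(s['clock'],s['eef_pos'].round(1),np.degrees(s['tool_rot']).round(1),'F',Rc.inv().apply(s['force']).round(2),'Ttool',Rc.inv().apply(s['torque']).round(3),s['width'].round(1),s['qpos'].round(2))
                                                                                                                                                                   ^^^^^^^^^^^^^^^^
AttributeError: 'float' object has no attribute 'round'
```

```bash
cat > tq.py <<'E'
from h import *
A=[]
for i in range(8):
    s=ctrl.read_state(); Rc=R.from_euler('xyz',s['tool_rot'])
    A.append(np.r_[Rc.inv().apply(s['force']),Rc.inv().apply(s['torque'])]); ctrl.get_image('wrist')
A=np.array(A)
print(round(s['clock'],2),s['eef_pos'].round(1),np.degrees(s['tool_rot']).round(1),'FT',A.mean(0).round(3),'sd',A.std(0).round(3),round(s['width'],1),s['qpos'].round(2))
E
python3 tq.py
python3 -m creep '0 0 0 7 0 0 1;0 0 0 14 0 0 1;0 0 0 21 0 0 1;0 0 0 28 0 0 1;0 0 0 30 0 0 1;0 0 0 30 0 0 1;0 0 0 30 0 0 1;0 0 0 30 0 0 1'>/dev/null; python3 tq.py
```

```text
6.65 [553.4  46.5 187.2] [156.    2.2  77.7] FT [-1.040e-01 -1.284e+00  2.896e+00  6.660e-01  4.700e-02 -2.000e-03] sd [0.447 0.437 0.422 0.023 0.026 0.024] 55.1 [-0.27  0.44 -0.01  2.19  1.02  0.27  0.13]
7.72 [553.   47.  187.7] [-174.1    2.2   77.8] FT [ 0.313  0.37   3.439 -0.232  0.069  0.022] sd [0.371 0.787 0.734 0.021 0.011 0.016] 55.2 [ 0.19  0.65 -0.52  1.72  0.35  0.99  0.88]
```

```bash

python3 -m creep '0 0 0 7 0 0 1;0 0 0 14 0 0 1;0 0 0 21 0 0 1;0 0 0 28 0 0 1;0 0 0 30 0 0 1;0 0 0 30 0 0 1;0 0 0 30 0 0 1;0 0 0 30 0 0 1;0 0 0 30 0 0 1'>/dev/null; python3 tq.py
python3 -m creep '0 0 0 -7 0 0 1;0 0 0 -14 0 0 1;0 0 0 -21 0 0 1;0 0 0 -28 0 0 1;0 0 0 -30 0 0 1;0 0 0 -30 0 0 1;0 0 0 -30 0 0 1'>/dev/null; python3 tq.py
```

```text
8.87 [553.4  46.5 187.6] [-144.     2.2   77.7] FT [ 0.356  1.911  2.981 -0.977  0.071 -0.017] sd [0.356 0.522 0.533 0.02  0.019 0.022] 55.4 [ 0.19  0.95 -0.53  1.25  0.18  1.62  1.03]
9.85 [553.7  46.4 186.6] [-173.9    2.2   77.7] FT [-0.148  0.777  3.503 -0.161  0.063  0.006] sd [0.502 0.311 0.402 0.031 0.034 0.021] 55.3 [ 0.19  0.65 -0.52  1.72  0.35  0.99  0.88]
```

```bash
sed -i 's/range(8)/range(10)/' tq.py
python3 -m creep '0 0 0 -6 -2.2 0 1;0 1 0 -6 -2.2 0 1;0 1 0 -6 -2.2 0 1;0 1 0 -6 -2.2 0 1;0 1 0 -6 -2.2 0 1;0 1 0 -6 -2.2 0 1;0 1 0 -6 -2.2 0 1;0 1 0 -6 -2.2 0 1'>/dev/null; python3 tq.py
python3 -m creep '0 0 0 -7 0 0 1;0 0 0 -14 0 0 1;0 0 0 -21 0 0 1;0 0 0 -25 0 0 1;0 0 0 -25 0 0 1;0 0 0 -25 0 0 1;0 0 0 -25 0 0 1;0 0 0 -25 0 0 1;0 0 0 -25 0 0 1;0 0 0 -25 0 0 1'
python3 -m creep '0 0 0 7 0 0 1;0 0 0 14 0 0 1;0 0 0 21 0 0 1;0 0 0 25 0 0 1;0 0 0 25 0 0 1;0 0 0 25 0 0 1;0 0 0 25 0 0 1;0 0 0 25 0 0 1;0 0 0 25 0 0 1;0 0 0 25 0 0 1'; python3 tq.py
```

```text
11.02 [592.2  37.9 183.1] [-180.     4.4   77.8] FT [0.088 0.208 3.123 0.02  0.125 0.007] sd [0.536 0.483 0.384 0.03  0.025 0.023] 55.5 [ 0.14  0.65 -0.47  1.7   0.44  0.93  0.83]
clock: 11.9
eef_pos: [593.1, 37.4, 183.2]
tool_rot: [2.705, 0.076, 1.357]
force: [0.1, 0.3, -4.2]
width: 55.5
clock: 12.73
eef_pos: [591.4, 38.6, 183.4]
tool_rot: [3.141, 0.078, 1.36]
force: [-0.3, -0.5, -2.9]
width: 55.1
13.18 [592.2  38.  183.1] [180.    4.4  77.8] FT [ 0.264  0.313  3.413 -0.057  0.123  0.004] sd [0.343 0.45  0.367 0.026 0.029 0.02 ] 55.4 [ 0.13  0.65 -0.46  1.7   0.43  0.93  0.83]
```

```bash

python3 -m creep '0 0 0 7 0 0 1;0 0 0 14 0 0 1;0 0 0 21 0 0 1;0 0 0 28 0 0 1;0 0 0 35 0 0 1;0 0 0 40 0 0 1;0 0 0 40 0 0 1;0 0 0 40 0 0 1;0 0 0 40 0 0 1;0 0 0 40 0 0 1'>/dev/null;python3 tq.py
python3 -m creep '0 0 0 -7 0 0 1;0 0 0 -14 0 0 1;0 0 0 -21 0 0 1;0 0 0 -28 0 0 1;0 0 0 -35 0 0 1;0 0 0 -40 0 0 1;0 0 0 -40 0 0 1;0 0 0 -40 0 0 1;0 0 0 -40 0 0 1;0 0 0 -40 0 0 1'; python3 tq.py
```

```text
14.52 [592.2  37.9 183.3] [-140.     4.4   77.8] FT [ 3.350e-01  1.925e+00  2.652e+00 -1.097e+00  1.500e-01  2.000e-03] sd [0.54  0.467 0.303 0.022 0.025 0.028] 55.1 [ 0.14  1.06 -0.49  1.02  0.18  1.81  1.05]
clock: 15.4
eef_pos: [593.8, 37.3, 182.6]
tool_rot: [-3.141, 0.077, 1.356]
force: [0.1, 0.5, -3.7]
width: 55.4
15.85 [592.3  37.9 182.9] [-180.     4.4   77.8] FT [ 2.440e-01  2.500e-02  3.254e+00  5.900e-02  1.350e-01 -2.000e-03] sd [0.299 0.236 0.381 0.023 0.039 0.028] 55.2 [ 0.13  0.65 -0.46  1.7   0.43  0.92  0.83]
```

```bash
python3 go.py 553 280 100 96.2
```

```text
t 15.9 [592.3  37.9 183. ] [-179.98    4.41   77.83] F [ 0.09  0.11 -3.08] T [0.126 0.051 0.01 ] 55.13648735797577
row [ 5.851 -2.235  1.63 ] [ -0.73   4.37 -18.36] rows 6.20817958316052 [ 0.13  0.65 -0.46  1.7   0.43  0.92  0.83]
```

```bash
python3 -m creep '0.8 -0.3 0.2 -0.7 4.37 -5 1;1.7 -0.65 0.5 -0.7 4.37 -10 1;2.6 -1 0.7 -0.7 4.37 -18.3 1;3.5 -1.35 1 -0.7 4.37 -18.3 1;4.4 -1.7 1.2 -0.7 4.37 -18.3 1;5.2 -2 1.4 -0.7 4.37 -18.3 1;5.85 -2.24 1.63 -0.7 4.37 -18.3 1;5.85 -2.24 1.63 -0.7 4.37 -18.3 1;5.85 -2.24 1.63 -0.7 4.37 -18.3 1;5.85 -2.24 1.63 -0.7 4.37 -18.3 1'; python3 - <<'E'
from h import *
ctrl.get_image('wrist');s=snap('wrist','wrist2.png');snap('side','side2.png')
E
python3 tq.py; python3 go.py 553 280 14 96.2
```

```text
clock: 16.73
eef_pos: [553.0, 279.2, 99.9]
tool_rot: [-3.141, 0.002, 1.678]
force: [-0.1, -0.1, -2.6]
width: 55.8
17.33 [552.8 279.9 100.1] [-180.     0.    96.1] FT [-0.087 -0.144  3.568  0.075 -0.015  0.006] sd [0.648 0.44  0.454 0.038 0.022 0.037] 54.9 [-0.21  0.79 -0.5   1.71  0.51  0.77  0.72]
t 17.3833 [552.8 279.9 100.1] [-179.99    0.     96.13] F [-0.13  0.28 -3.68] T [-0.049  0.037  0.011] 55.23229368485863
row [2.000e-03 5.000e-03 2.153e+00] [-0.01  0.   -0.07] rows 2.0648874184287833 [-0.21  0.79 -0.5   1.71  0.51  0.77  0.72]
```

View pics/wrist2.png

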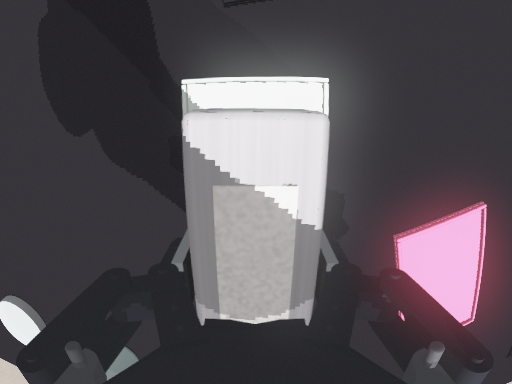

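View pics/side2.png

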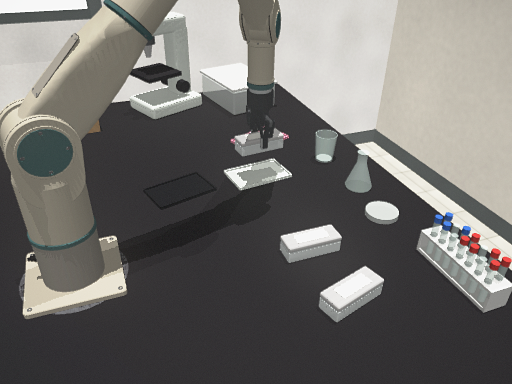

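The side and wrist pictures show the tin held level over the white tray, lined up with its sides (tray columns 183–328, tin centred at about 255). The level torque of +0.075 Nm fits the weight sitting at the + end, against −0.057 after the opposite tip. Lowering it gently now.

```bash
python3 -m creep '0 0 0.5 0 0 0 1;0 0 1 0 0 0 1;0 0 1.4 0 0 0 1;0 0 1.65 0 0 0 1;0 0 1.85 0 0 0 1;0 0 2 0 0 0 1;0 0 2.1 0 0 0 1;0 0 2.17 0 0 0 1;0 0 2.17 0 0 0 1'; python3 tq.py
```

```text
clock: 18.13
eef_pos: [552.9, 280.0, 13.2]
tool_rot: [-3.142, 0.0, 1.678]
force: [-0.5, -0.3, -3.7]
width: 55.3
18.58 [552.9 280.   13.5] [180.   -0.   96.1] FT [ 0.07  -0.137  3.53   0.059 -0.004 -0.009] sd [0.308 0.528 0.418 0.028 0.019 0.025] 55.5 [-0.26  0.91 -0.42  1.74  0.59  0.62  0.65]
```

```bash
python3 -m creep '0 0 0.02 0 0 0 1;0 0 0.04 0 0 0 1;0 0 0.06 0 0 0 1;0 0 0.06 0 0 0 1'; python3 tq.py
```

```text
clock: 18.97
eef_pos: [552.9, 280.1, 12.6]
tool_rot: [3.141, 0.001, 1.678]
force: [-2.6, -2.6, 11.8]
width: 55.3
19.42 [552.9 280.   12.6] [180.    0.   96.1] FT [ -2.359  -2.947 -10.427   0.91   -0.211  -0.045] sd [0.419 0.411 0.724 0.015 0.018 0.045] 55.4 [-0.26  0.91 -0.42  1.74  0.59  0.62  0.65]
```

Contact is made at about 14 N. Opening the gripper and rising.

```bash
python3 -m creep '0 0 0 0 0 0 0;0 0 0 0 0 0 0;0 0 0 0 0 0 0;0 0 0 0 0 0 0;0 0 -0.7 0 0 0 0;0 0 -1.5 0 0 0 0;0 0 -2.5 0 0 0 0;0 0 -3.5 0 0 0 0;0 0 -3.5 0 0 0 0'; python3 - <<'E'
from h import *
snap('wrist','wrist3.png');snap('scene','scene3.png')
print(wfit('tin_1',140,56,4,49,553,280)); print(wfit('tray',180,116,0,10,553,280))
E
python3 go.py 541 -105 180 89
```

```text
clock: 20.22
eef_pos: [556.7, 283.5, 158.7]
tool_rot: [3.13, -0.006, 1.678]
force: [0.7, 1.6, 0.4]
width: 85.6
t 20.4167 [552.3 279.2 149.9] [-1.7991e+02  7.0000e-02  9.6120e+01] F [-0.81 -1.02 -0.42] T [-0.012  0.017  0.019] 85.51903156973802
row [-9.522 -1.307 -0.738] [-0.08  0.07  7.12] rows 9.246300236678263 [-0.19  0.73 -0.54  1.67  0.47  0.87  0.75]Traceback (most recent call last):
  File "<stdin>", line 3, in <module>
  File "h.py", line 52, in wfit
    return best[0],best[2],np.round(fit([(im,best[1])],L,W,z0,z1,x0,y0),3)
           ~~~~^^^
TypeError: 'NoneType' object is not subscriptable
```

View pics/wrist3.png

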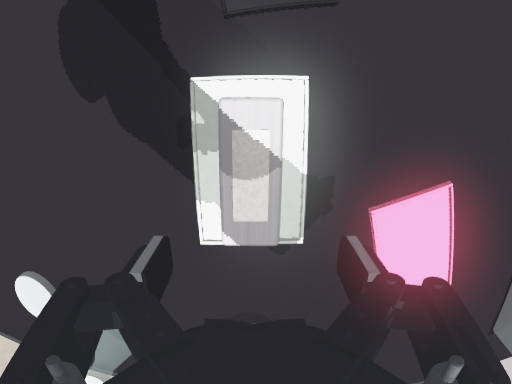

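The tin lies in the tray, aligned across it (tin columns 219–283, tray 192–308), and the perspective makes its length offset unclear. I'll check that with the fixed cameras, then move to tin B as an empty-tin comparison.

```bash
python3 -m creep '-9.5 -1.3 0 0 0 7 0;-9.5 -1.3 0 0 0 7 0;-9.5 -1.3 0 0 0 7 0;-9.5 -1.3 0 0 0 7 0;-9.5 -1.3 0 0 0 7 0;-9.5 -1.3 0 0 0 7 0;-9.5 -1.3 0 0 0 7 0;-9.5 -1.3 0 0 0 7 0;-9.5 -1.3 0 0 0 7 0;-9.5 -1.3 0 0 0 7 0'; python3 - <<'E'
from h import *
im,ms=masks('scene','tin_1'); im2,ms2=masks('side','tin_1')
def near(im,ms):
    for m,r,s in ms:
        v,u=np.nonzero(m); p=ray(im,u.mean(),v.mean(),26); print(p.round())
        if p[1]>200: return m
a,b=near(im,ms),near(im2,ms2)
obs=[(i,m) for i,m in((im,a),(im2,b)) if m is not None]
print(len(obs),np.round(fit(obs,140,56,4,49,553,280),3))
try: print(wfit('tin_1',140,56,0,45,541,-105))
except Exception as e: print(e)
E
python3 go.py 541 -105 8 89.8
```

```text
clock: 21.25
eef_pos: [539.1, -113.2, 148.4]
tool_rot: [-3.136, 0.005, 1.545]
force: [-0.1, -1.1, -0.2]
width: 85.8
[ 544. -101.   26.]
[553. 279.  26.]
[ 540. -290.   26.]
[555. 278.  26.]
2 [5.52653e+02 2.79671e+02 6.12900e+00 8.60000e-02]
(np.float64(10.171711409523054), 0.78, array([ 5.38467e+02, -1.04943e+02,  1.79870e+02,  2.60000e-02]))
t 21.55 [ 541.6 -101.1  150.4] [-1.7994e+02 -8.0000e-02  8.9310e+01] F [ 0.21 -0.09  0.72] T [ 0.023 -0.046  0.004] 85.54284938122734
row [-0.103 -0.009  3.559] [-0.06 -0.08 -0.49] rows 3.41541979643005 [ 0.49  0.65 -0.55  1.87  0.47  0.76  1.24]
```

Tin A sits within about 1 mm of the tray's centre. Now the comparison on tin B.

```bash
python3 -m creep '-0.1 -0.04 1 0 0 -0.5 0;-0.1 -0.04 2 0 0 -0.5 0;-0.1 -0.04 3 0 0 -0.5 0;-0.1 -0.04 3.55 0 0 -0.5 0;-0.1 -0.04 3.55 0 0 -0.5 0;-0.1 -0.04 3.55 0 0 -0.5 1;-0.1 -0.04 3.55 0 0 -0.5 1;-0.1 -0.04 3.55 0 0 -0.5 1;-0.1 -0.04 3.55 0 0 -0.5 1;-0.1 -0.04 3.55 0 0 -0.5 1'; python3 tq.py
python3 -m creep '0 0 -1 0 0 0 1;0 0 -2 0 0 0 1;0 0 -3 0 0 0 1;0 0 -4 0 0 0 1;0 0 -4 0 0 0 1;0 0 -4 0 0 0 1'; python3 go.py 540 -105 8 89.8
```

```text
clock: 22.38
eef_pos: [541.7, -106.9, 11.0]
tool_rot: [3.138, -0.0, 1.565]
force: [-0.3, 0.6, 8.0]
width: 55.1
22.83 [ 541.7 -106.9   11. ] [179.8  -0.   89.7] FT [ 1.341 -0.617 -7.601  0.168  0.48  -0.066] sd [0.413 0.443 0.347 0.017 0.022 0.017] 55.3 [ 0.39  0.85 -0.38  1.94  0.65  0.47  1.1 ]
clock: 23.38
eef_pos: [541.6, -108.1, 171.8]
tool_rot: [3.136, 0.002, 1.563]
force: [-0.5, -0.5, -2.8]
width: 54.7
t 23.3833 [ 541.6 -108.1  171.8] [1.7968e+02 1.1000e-01 8.9580e+01] F [-0.5  -0.53 -2.76] T [-0.039  0.028 -0.046] 54.73091751130849
row [ 0.084 -0.063  4.095] [ 0.32  0.11 -0.22] rows 3.928987021779567 [ 0.52  0.62 -0.58  1.85  0.46  0.8   1.26]
```

```bash

python3 -m creep '0 0 0 7 0 0 1;0 0 0 14 0 0 1;0 0 0 21 0 0 1;0 0 0 28 0 0 1;0 0 0 30 0 0 1;0 0 0 30 0 0 1;0 0 0 30 0 0 1;0 0 0 30 0 0 1;0 0 0 30 0 0 1;0 0 0 30 0 0 1'>/dev/null
python3 -m creep '0 0 0 -7 0 0 1;0 0 0 -14 0 0 1;0 0 0 -21 0 0 1;0 0 0 -28 0 0 1;0 0 0 -30 0 0 1;0 0 0 -30 0 0 1;0 0 0 -30 0 0 1;0 0 0 -30 0 0 1;0 0 0 -30 0 0 1'>/dev/null; python3 tq.py
python3 -m creep '0 0 0 -7 0 0 1;0 0 0 -14 0 0 1;0 0 0 -20 0 0 1;0 0 0 -20 0 0 1;0 0 0 -20 0 0 1;0 0 0 -20 0 0 1;0 0 0 -20 0 0 1;0 0 0 -20 0 0 1;0 0 0 -20 0 0 1;0 0 0 -20 0 0 1'
python3 -m creep '0 0 0 7 0 0 1;0 0 0 14 0 0 1;0 0 0 20 0 0 1;0 0 0 20 0 0 1;0 0 0 20 0 0 1;0 0 0 20 0 0 1;0 0 0 20 0 0 1;0 0 0 20 0 0 1;0 0 0 20 0 0 1'>/dev/null; python3 tq.py
```

```text
25.42 [ 540.1 -107.3  168.8] [-180.    -0.    89.6] FT [-3.700e-02  1.380e-01  2.514e+00 -2.000e-03  0.000e+00 -1.100e-02] sd [0.604 0.425 0.543 0.033 0.027 0.023] 55.3 [ 0.52  0.63 -0.58  1.85  0.46  0.8   1.26]
clock: 26.3
eef_pos: [540.8, -107.3, 168.9]
tool_rot: [2.792, -0.0, 1.564]
force: [-0.2, -0.1, -3.1]
width: 55.0
27.5 [ 540.1 -107.4  168.9] [-180.     0.    89.6] FT [ 0.117  0.142  2.709  0.    -0.004  0.009] sd [0.498 0.595 0.357 0.028 0.018 0.019] 55.2 [ 0.61  0.66 -0.73  1.85  0.57  0.85  1.16]
```

Tin B gives −0.002 and 0.000 Nm after the two tips, so it is empty and tin A is the loaded one. Putting B back where it was.

```bash
python3 -m creep '0 0 0.8 0 0 0 1;0 0 1.6 0 0 0 1;0 0 2.4 0 0 0 1;0 0 3.0 0 0 0 1;0 0 3.4 0 0 0 1;0 0 3.7 0 0 0 1;0 0 3.85 0 0 0 1;0 0 3.92 0 0 0 1;0 0 3.94 0 0 0 1;0 0 3.94 0 0 0 1'; python3 tq.py
```

```text
clock: 28.38
eef_pos: [540.8, -107.4, 12.0]
tool_rot: [3.14, 0.0, 1.564]
force: [-0.2, 0.9, -2.5]
width: 55.1
28.83 [ 540.2 -107.5   11.5] [180.    0.   89.6] FT [-1.140e-01 -1.190e-01  2.165e+00  6.000e-03 -1.200e-02  2.000e-03] sd [0.541 0.561 0.299 0.021 0.02  0.024] 55.0 [ 0.47  0.88 -0.52  1.93  0.81  0.55  0.96]
```

```bash
python3 -m creep '0 0 0.02 0 0 0 1;0 0 0.04 0 0 0 1;0 0 0.05 0 0 0 1;0 0 0.05 0 0 0 1'; python3 tq.py
```

```text
clock: 29.22
eef_pos: [540.1, -107.5, 11.0]
tool_rot: [3.141, 0.001, 1.564]
force: [-5.0, -0.5, 14.7]
width: 55.0
29.67 [ 540.1 -107.5   11. ] [1.80e+02 1.00e-01 8.96e+01] FT [ -0.655  -4.626 -14.596   0.735   0.248  -0.016] sd [0.411 0.446 0.446 0.048 0.04  0.023] 55.3 [ 0.47  0.88 -0.51  1.93  0.81  0.55  0.95]
```

```bash
python3 -m creep '0 0 0 0 0 0 0;0 0 0 0 0 0 0;0 0 0 0 0 0 0;0 0 0 0 0 0 0;0 0 -0.7 0 0 0 0;0 0 -1.5 0 0 0 0;0 0 -2.5 0 0 0 0;0 0 -3.5 0 0 0 0;0 0 -4 0 0 0 0;0 0 -4 0 0 0 0'; python3 -m creep '0 0 0 0 0 0 0;0 0 0 0 0 0 0'; python3 - <<'E'
from h import *
snap('side','side4.png'); snap('scene','scene4.png')
E
python3 loc.py
```

```text
clock: 30.55
eef_pos: [543.3, -107.2, 173.9]
tool_rot: [3.133, 0.001, 1.564]
force: [0.5, 0.1, -0.1]
width: 85.1
clock: 30.72
eef_pos: [539.2, -107.7, 168.4]
tool_rot: [-3.14, 0.0, 1.564]
force: [0.7, -0.7, 0.1]
width: 85.3
scene tin_1 0.93 [553. 277.  22.] 882.0
scene tin_1 0.92 [ 539. -107.   23.] 743.0
scene tin_1 0.68 [ 545. -284.   22.] 651.0
side tin_1 0.83 [554. 282.  22.] 889.0
side tin_1 0.8 [ 536. -111.   22.] 1641.0
side tin_1 0.7 [ 542. -287.   22.] 2069.0
tin_1 2 [5.52891e+02 2.78505e+02 9.28100e+00 1.27000e-01]
tin_1 2 [ 5.37802e+02 -1.07540e+02  1.07700e+00  9.20000e-02]
tin_1 2 [ 5.44596e+02 -2.84175e+02  1.64010e+01  8.70000e-02]
scene tray 0.97 [573. 294.   5.] 798.0
scene tray 0.94 [655. 511.   5.] 2447.0
side tray 0.89 [540. 247.   5.] 607.0
side tray 0.67 [302. 262.   5.] 1468.0
side tray 0.57 [645. 502.   5.] 845.0
tray 1 [5.54023e+02 2.79259e+02 7.05800e+00 5.36000e-01]
tray 2 [6.48996e+02 5.06724e+02 2.29040e+01 5.40000e-02]
```

View pics/side4.png

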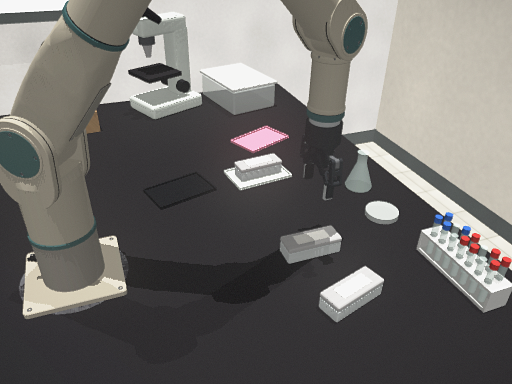

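View pics/scene4.png

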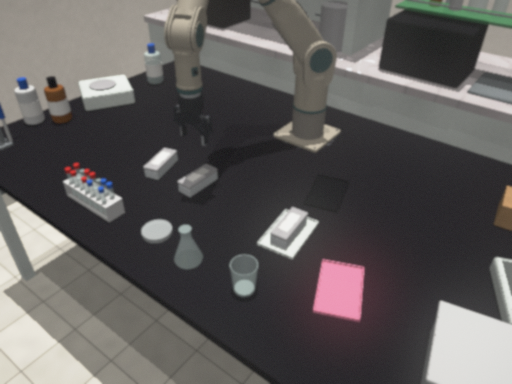

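Both pictures show one tin flat in the middle of the white tray (side (258,168), scene (289,228)). The other two lie flat on the bench, the glassware and rack have not moved, and the gripper is empty and clear. Handing in.

```bash
python3 -c "
from cell import ctrl
print(ctrl.finish_job())"
```

```text
the job is handed in; nothing more can be done
None
```

The tin with the loose weight is lying flat in the middle of the white tray, and I handed the job in at about 32 s. No verdict was reported.

- **Loaded tin:** I picked up the tin nearest the tray and tipped it both ways in the air, about 180 mm up. The level wrist moment swung between about −0.06 and +0.06 to +0.075 Nm depending on the last tip. About ±0.07 Nm is expected from the weight.
- **Disagreeing readings:** two early readings after the positive tip were only about +0.02 Nm. Because of that, I compared the tin with another one.
- **Comparison tin:** after placing the first tin, I tipped the middle tin both ways. It read −0.002 and 0.000 Nm, so it is empty. I set it back where it had been. I never lifted the third tin.
- **Final position:** fitted camera positions put the placed tin within about 1 mm of the tray's centre. A later fit with less of the tray visible was looser but agreed within 2 mm. The other two tins are more than 380 mm from the tray.
- **Surroundings:** by eye, the pictures show the flask, beaker, dish and tube rack undisturbed. The gripper was empty and well above everything.

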